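# Feel for the lathe's spindle-lock key and hold it down

## Robot

A 6-joint arm with a two-finger parallel gripper is mounted at the origin on the work surface. World frame = base frame: x ahead of the robot, y to its left, z up, the work surface at z = 0. Lengths are in mm, angles in rad, forces in N, time in s.
With the tool pointing down it reaches from about 350 to 775 mm from the base axis. Payload 7.3 kg.
Tool frame: the origin (TCP) lies at the very end of the fingers, on their centre line; the grasp point (between the pads) lies 19 mm behind it (bot.grasp_offset is the distance from the TCP to the grasp point, in mm); z points along the fingers, y is the direction in which the jaws open and shut (so a half turn about z gives the same grasp; the last joint's range is limited). The gripper opens to 92 mm and grips with 3 to 60 N. Pads are 19 mm wide; open, the fingers measure 130 mm over their backs; the gripper's body (75 mm by 190 mm) begins 47 mm behind the grasp point.
Start: joints at [1.005, 0.342, 1.524, -0, 1.275, -0.146], TCP at [213.968, 479.442, 203.541] pointing down, gripper open.
Joint ranges: [-2.53, 2.53], [-0.77, 2.02], [0.04, 2.7], [-1, 4.14], [0.28, 2.66], [-3.11, 3.11]. Speed limits (rad/s): [2.57, 2.57, 3.14, 3.14, 3.14, 3.14].

## Interface

Orientations are given as [roll, pitch, yaw] about the fixed x, y, z axes, in that order (R = Rz(yaw) Ry(pitch) Rx(roll)).
In Python, from plant import bot gives the robot as it stands.
- The arm moves only by the tool servo_tool, never from a script. Its arguments are lists of equal length, an entry for each row: "angular": the turn, a rotation vector about the world's x, y, z in degrees, a list of three; "slide": the shift along the world's x, y, z in mm, a list of three; "grip": the opening, from -1 (shut) to 1 (fully open), so that 0 is half open. In form: {"angular": [[ax, ay, az], ...], "slide": [[dx, dy, dz], ...], "grip": [grip, ...]}. A call has 1 to 10 rows; each row is the pose to reach, as a shift and turn from the pose commanded when the call began; what a row does not reach only later rows make up. A row lasts 1/12 s, in which the tool goes at most 41.7 mm and 7.16 degrees, less where a joint would pass 70% of its speed; a pose out of reach is approached as far as the arm can. A call with a gripper value outside its range is refused whole. The fingers move at their own pace and stop on an object; the grip force is fixed at half the most. Time passes only in rows, so rows that repeat a pose let the fingers close. It gives the time, the measured TCP pose, the force and the opening at its end, in the units of the state.
- bot.get_obs(): the state, without advancing time (a new reading comes with each control period).
- bot.capture(name): name is "scene" or "top" or "wrist"; returns a dict with "img" (384x512x3 uint8, blue, green, red), "range_z" (384x512 float32, mm along the optical axis (not along the pixel's ray), 0 where there is no reading), "fov_y" (degrees; the focal length in pixels is half the picture's height over the tangent of half this angle, whatever the lens; pixels are square), "cx", "cy" (the principal point, pixels), "R" (3x3) and "t" (3): a world point X has camera coordinates R X + t; the wrist camera has in their place "T_tool_cam" (4x4, takes a point from camera to tool coordinates, whose origin is the TCP and whose axes are the flange's). Camera axes: x right, y down, z forward; pixel columns grow to the right and rows downward; lengths in mm; the calibration is good to about 2 mm. The wrist camera is an equidistant fisheye: a pixel r from the principal point sees the ray r / f radians off the axis. A picture is of the moment at which its call begins: read the wrist's pose just before it.
- bot.close_job(): hands the job in, once; it reports no verdict.
The state is a dict: "time": time; "joint_positions": joint angles; "dq": joint speeds; "tau": joint torques, N m; "tool_pos": TCP position; "tcp_rot": TCP orientation; "contact_force": force on the tool from outside, world axes, zero at the start; "moment": the same for the moment, N m; "grip_width": finger opening in mm.
Only numpy, scipy, OpenCV 4.12 (cv2) and the standard library are available. Lean on these libraries where they do the work, as an engineer would, in place of code of your own. Each camera call takes 0.05 s, during which the arm holds its last target.

## Task

The spindle of the small green lathe has to be locked: its lock key is tucked away in a notch somewhere along the dark steel bar at the front of the bed. Touch the bar's top edge close to its headstock end, run a fingertip gently along it, in touch, towards the tail end until you feel the notch, then press the key inside it fully down and finish while holding it down. Pick nothing up, and leave the loose tools and turnings where they are.

Things in the scene. Friction and masses are not known exactly. Their poses are not given: they have to be found in the camera images.
- lathe: green bench lathe, fixed. Origin at table height under the middle of the exposed part of the dark steel lock bar; y along the bar towards the headstock, x across it towards tool rest and spindle, z up. Bar 30 mm wide (x -15 to 15), exposed y -120 to 120, between 54 mm high channel walls (out to x = 28). Tool rest from x = 70 (103 high), chuck and headstock from x = 65 (175 high, pin to 205).
- bar_start (a point): point on the centre line of the bar's flat top edge, 70 mm above the table, where the bar comes out of the headstock-end cover (green, 60 mm wide, 76 mm high, 143 mm long). Axes as the lathe's: the sweep goes along -y. The middle of the notch lies 105 to 195 mm from here, differing every time. The bar itself does not move. Push below 50 N
- bar_end (a point): point on the centre line of the bar's top edge, 70 mm above the table, where it goes under the tail-end cover (same size as the other), 240 mm from bar_start. The one notch in the bar's top between the two points is 48 mm long along the bar and is cut through its full 30 mm width
- lock_key (a joint): how far the spindle-lock key in the notch is pressed: 0 up, 0.008 m fully down; must be past 0.0065 at the end. The key is a dark steel block, 44 mm along the bar, 26 mm across, nearly filling the notch, its top 12 mm below the bar's top edge; it goes straight down 8 mm against a spring (1.6 N to start, about 5 N fully down) and comes up again if let go
- gouge_wood: bystander, to be left alone: turning gouge with a pale wooden handle, 200 mm long, 27 mm thick, lying in front of the lathe. Origin at its underside
- gouge_black: bystander, to be left alone: turning gouge with a black handle, 200 mm long, 27 mm thick, lying in front of the lathe. Origin at its underside
- finial: bystander, to be left alone: small turned ivory-white finial, 30 mm across, 40 mm tall, standing on the headstock-end cover of the bar (cover top 76 mm above the table). Origin at its underside
- blank: bystander, to be left alone: pale wooden cylinder, 26 mm across, 55 mm tall, standing on the tail-end cover of the bar (cover top 76 mm above the table). Origin at its underside
- bolt: bystander, to be left alone: steel bolt standing on its head, 20 mm across, 53 mm tall, on the table beyond the tail end. Origin at its underside
- wax_jar: bystander, to be left alone: jar of wax, 64 mm across, 60 mm tall, on the table beyond the tail end. Origin at its underside
- mallet: bystander, to be left alone: dark wooden carver's mallet standing on its head, 68 mm across, 200 mm tall, on the table beyond the headstock end. Origin at its underside

How it is judged (in metres and radians):
On the way, in this order (a step that is already met when the one before it is completed fails the run):
1. a fingertip touches the bar within about 50 mm of the headstock-end cover (contact force between the fingers and lathe above 0.3 N and y of the grasp point in the frame of bar_start between -0.052 and 0.01 m and x of the grasp point in the frame of bar_start between -0.035 and 0.035 m and value of joint lock_key below 0.001 m), for 0.02 s.
2. a fingertip touches the bar further along, 55 to 87 mm from that cover, on its way to the notch (contact force between the fingers and lathe above 0.3 N and y of the grasp point in the frame of bar_start between -0.087 and -0.055 m and x of the grasp point in the frame of bar_start between -0.035 and 0.035 m and value of joint lock_key below 0.001 m), for 0.02 s.
3. the key in the notch is pressed fully down (value of joint lock_key above 0.0065 m), for 0.2 s.
At the end, for the whole second after the job is handed in: the fingers still hold the key down at least 6.5 mm of its 8 mm, at rest, pushing on it with 2 to 50 N, and every loose thing is within 20 mm of where it stood (value of joint lock_key above 0.0065 m and velocity of joint lock_key below 0.01 m/s and contact force between the fingers and lathe between 2 and 50 N and distance of each of gouge_wood, gouge_black, finial, blank, bolt, wax_jar, mallet from where it was at the start of the episode below 0.02 m); the arm keeps its last pose, push and grip.
It fails at once if the fingers push on the lathe with more than 50 N (contact force between the fingers and lathe above 50 N).
It fails at once if any of the loose tools or turnings is moved more than 20 mm or picked up (distance of any of gouge_wood, gouge_black, finial, blank, bolt, wax_jar, mallet from where it was at the start of the episode above 0.02 m).
It also fails if it takes over 48 s, if anything falls off the work surface, if the arm or the gripper's body presses on something with over 40 N, if the wrist force passes 120 N, or if a joint passes its speed limit or range.

## Working session

There is one attempt and no reset: what is moved stays moved. The work goes in short steps, Python scripts to look and compute and a tool call to move; the robot and the scene stay as the last step left them, time stands still between calls to the robot, and variables do not carry over. Pictures are saved under pics/ and viewed, and the job is handed in when it is done.

Besides the shell and the picture viewer there is one more tool, called after ">>>" as name(argument=value, ...), one argument or row to a line, values as JSON. servo_tool: Moves the arm, as the interface text tells. Its arguments: {"type":"object","properties":{"angular":{"type":"array","items":{"type":"array","items":{"type":"number"}}},"slide":{"type":"array","items":{"type":"array","items":{"type":"number"}}},"grip":{"type":"array","items":{"type":"number"}}},"required":["angular","slide","grip"]}

```bash
mkdir -p pics
cat > h.py <<'E'
import numpy as np,cv2
from plant import bot
def P(c,u,v,z=None):
    f=c['img'].shape[0]/2/np.tan(np.radians(c['fov_y']/2))
    z=c['range_z'][int(round(v)),int(round(u))] if z is None else z
    pc=np.array([(u-c['cx'])/f*z,(v-c['cy'])/f*z,z])
    return np.array(c['R']).T@(pc-np.array(c['t']))
E
python3 - <<'E'
from h import *
import pickle
for n in('scene','top'):
    c=bot.capture(n);pickle.dump(c,open(n+'.pkl','wb'))
    cv2.imwrite(f'pics/{n}0.png',cv2.resize(c['img'],(800,600),interpolation=cv2.INTER_CUBIC))
print({k:v for k,v in c.items() if k not in('img','range_z')})
print(bot.get_obs())
E
```

```text
{'fov_y': 51.67570627596019, 'cx': 255.01063572985194, 'cy': 194.43508178955378, 'R': array([[ 0.12578645, -0.99205043,  0.00370331],
       [-0.96917994, -0.12368194, -0.21305636],
       [ 0.21182069,  0.02321043, -0.97703289]]), 't': array([-52.04614984, 566.65070368, 928.82419781])}
{'time': 0.1, 'joint_positions': array([ 1.00499321e+00,  3.42656016e-01,  1.52490013e+00, -2.41332104e-06,
        1.27540087e+00, -1.45973735e-01]), 'dq': array([-1.53515722e-03, -5.00836598e-04, -2.56903914e-03, -1.21960159e-03,
        2.17478226e-03,  2.31502481e-05]), 'tau': array([ 1.04793828e-03, -4.32003558e+01, -2.44696355e+01,  7.18064792e-02,
        5.26508724e-02, -9.02589909e-05]), 'tool_pos': array([213.75156305, 479.09396517, 202.92039741]), 'tcp_rot': array([-3.14024247e+00, -1.96171200e-04,  2.72176384e+00]), 'contact_force': array([0.56315079, 0.6863852 , 0.42710687]), 'moment': array([ 0.01675069, -0.01148433, -0.03414705]), 'grip_width': 92.01551444698167}
```

View pics/scene0.png

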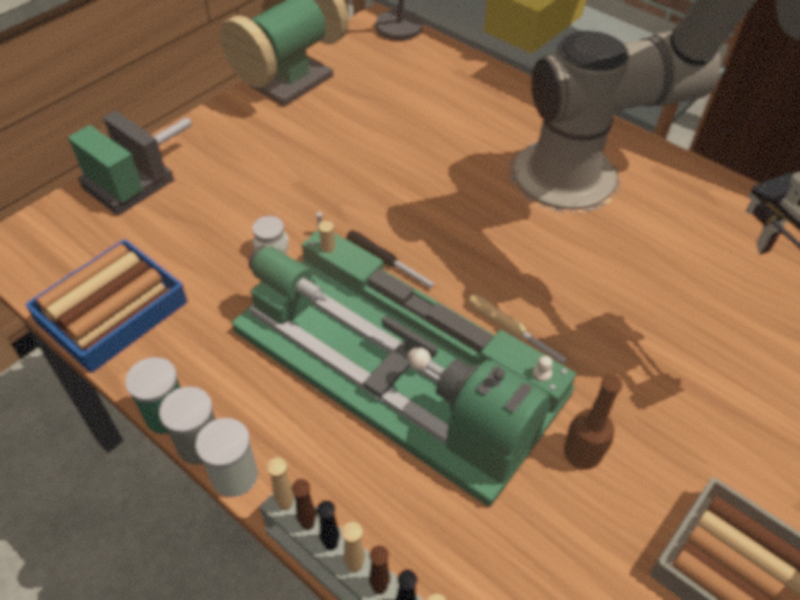

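View pics/top0.png

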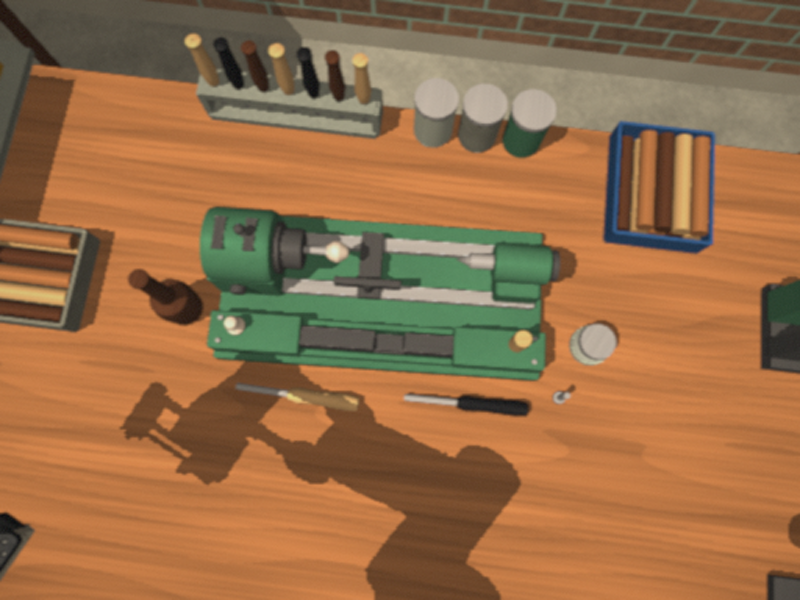

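The top view shows the bar from about (300,338) to (454,345), with the notch near (390,342). I'll enlarge that part.

Run:
```python
from h import *
import pickle
c=pickle.load(open('top.pkl','rb'))
cr=c['img'][190:260,120:360]
cv2.imwrite('pics/crop.png',cv2.resize(cr,None,fx=3.3333,fy=3.3333,interpolation=cv2.INTER_CUBIC))
```

```text
(no output)
```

View pics/crop.png

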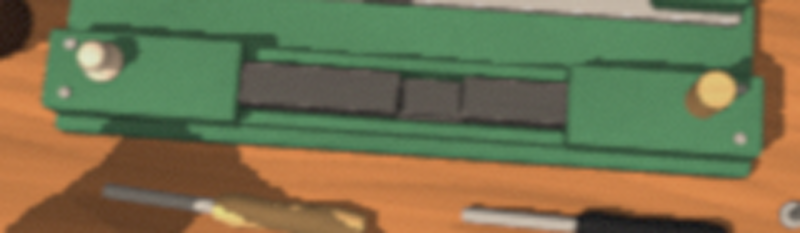

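In the crop the bar starts at (240,85) and ends at (567,104). The notch spans x 400–463. Next I compute world positions.

```bash
cat >> h.py <<'E'
def Pz(c,u,v,z):
    a=P(c,u,v,500.);b=P(c,u,v,1500.); s=(z-a[2])/(b[2]-a[2]); return a+s*(b-a)
E
python3 - <<'E'
from h import *
import pickle
c=pickle.load(open('top.pkl','rb'))
g=lambda x,y:(120+x/3.3333,190+y/3.3333)
q={}
for n,x,y,z in[('s0',240,85,70),('s0up',243,63,70),('s0lo',239,110,70),('e',567,104,70),('eup',568,83,70),('elo',567,126,70),('n1',400,94,70),('n2',463,98,70),
 ('cov1',240,81,76),('cov1_ul',50,70,76),('cov2',567,107,76),('cov1top',243,40,76),('cov1bot',236,121,76),('cov2top',569,67,76),('cov2bot',566,146,76),('finial',97,55,116),('blank',716,90,131)]:
    q[n]=Pz(c,*g(x,y),z); print(n,q[n].round(1), P(c,*g(x,y)).round(1))
d=q['e']-q['s0'];print(np.linalg.norm(d),np.degrees(np.arctan2(d[1],d[0])))
for n in('n1','n2'):print((q[n]-q['s0'])@d/np.linalg.norm(d))
# depth point cloud: bar top
f=c['img'].shape[0]/2/np.tan(np.radians(c['fov_y']/2))
u,v=np.meshgrid(np.arange(512),np.arange(384));z=c['range_z']
X=(np.stack([(u-c['cx'])/f*z,(v-c['cy'])/f*z,z],-1)-c['t'])@np.array(c['R'])
np.save('X.npy',X)
for vv in (215,217,219): print(vv,[ (int(X[vv,k,1]),round(float(X[vv,k,2]),0)) for k in range(186,296,3)])
for uu in (205,215,275,285): print(uu,[ (int(X[k,uu,0]),round(float(X[k,uu,2]),0)) for k in range(198,235)])
E
```

```text
s0 [495.  165.8  70. ] [494.7 165.4  72. ]
s0up [511.5 166.2  70. ] [510.9 165.6  73.8]
s0lo [476.7 163.6  70. ] [478.  165.5  58.7]
e [511.3 -73.6  70. ] [511.  -73.5  72.2]
eup [526.9 -72.7  70. ] [526.3 -72.5  73.1]
elo [495.2 -75.4  70. ] [494.7 -75.1  73.4]
n1 [503.2  48.5  70. ] [507.6  50.1  41.1]
n2 [506.1   2.4  70. ] [506.    2.4  70.9]
cov1 [497.1 165.2  76. ] [497.8 166.2  70.6]
cov1_ul [487.6 304.   76. ] [487.5 303.8  76.8]
cov2 [508.2 -73.4  76. ] [509.  -73.8  70.5]
cov1top [527.4 167.9  76. ] [535.7 176.3  29.1]
cov1bot [467.7 163.4  76. ] [469.4 166.   61.3]
cov2top [537.7 -71.7  76. ] [537.7 -71.7  76.2]
cov2bot [479.9 -75.8  76. ] [483.2 -77.8  49.5]
finial [496.8 260.5 116. ] [497.2 261.3 113.2]
blank [ 524.2 -169.7  131. ] [ 524.  -169.5  131.9]
239.99839159272295 -86.09905219223039
117.54594346612346
163.78321893495905
215 [(179, 77.0), (171, 79.0), (165, 72.0), (158, 70.0), (151, 69.0), (143, 72.0), (136, 73.0), (129, 70.0), (122, 72.0), (115, 70.0), (107, 72.0), (100, 69.0), (92, 73.0), (85, 70.0), (78, 74.0), (71, 71.0), (64, 72.0), (56, 70.0), (51, 41.0), (
[... 2405 characters left out ...]
75.0), (511, 72.0), (509, 73.0), (506, 73.0), (504, 70.0), (501, 72.0), (499, 69.0), (497, 70.0), (495, 65.0), (495, 47.0), (494, 35.0), (489, 55.0), (487, 54.0), (484, 60.0), (482, 54.0), (482, 34.0), (480, 32.0)]
285 [(575, 31.0), (572, 32.0), (570, 30.0), (567, 32.0), (564, 33.0), (562, 33.0), (559, 36.0), (557, 31.0), (554, 31.0), (552, 29.0), (549, 30.0), (546, 32.0), (544, 31.0), (537, 56.0), (535, 54.0), (532, 55.0), (531, 45.0), (524, 71.0), (522, 71.0), (519, 73.0), (517, 72.0), (514, 74.0), (512, 70.0), (509, 74.0), (507, 69.0), (505, 70.0), (502, 71.0), (500, 73.0), (497, 72.0), (496, 62.0), (496, 45.0), (495, 34.0), (490, 54.0), (487, 55.0), (485, 56.0), (484, 45.0), (483, 35.0)]
```

>>> servo_tool(
  angular=[
    [0,0,27.7],
    [0,0,27.7],
    [0,0,27.7],
    [0,0,27.7],
    [0,0,27.7],
    [0,0,27.7],
    [0,0,27.7],
    [0,0,27.7],
    [0,0,27.7],
    [0,0,27.7],
  ],
  slide=[
    [16,-33,0],
    [33,-66,0],
    [50,-99,0],
    [66,-132,0],
    [83,-165,0],
    [100,-198,0],
    [116,-231,0],
    [133,-264,0],
    [150,-297,0],
    [166,-329,0],
  ],
  grip=[-1,-1,-1,-1,-1,-1,-1,-1,-1,-1],
)

```text
time: 0.93
tool_pos: [380.3, 148.6, 203.5]
tcp_rot: [3.142, -0.0, -3.078]
contact_force: [1.4, 0.9, -0.8]
grip_width: 30.0
```

>>> servo_tool(
  angular=[
    [0,0,0],
    [0,0,0],
    [0,0,0],
    [0,0,0],
    [0,0,0],
    [0,0,0],
    [0,0,0],
    [0,0,0],
  ],
  slide=[
    [20,-4,-10],
    [40,-7,-20],
    [60,-10,-35],
    [80,-13,-50],
    [100,-16,-65],
    [118.7,-19.5,-80],
    [118.7,-19.5,-80],
    [118.7,-19.5,-80],
  ],
  grip=[-1,-1,-1,-1,-1,-1,-1,-1],
)

```text
time: 1.6
tool_pos: [498.1, 130.6, 122.3]
tcp_rot: [3.142, -0.003, -3.079]
contact_force: [-0.5, 0.4, -0.1]
grip_width: 0.7
```

Run:
```python
from h import *
o=bot.get_obs();print(o)
c=bot.capture('top');i=c['img'];cv2.imwrite('pics/top1.png',cv2.resize(i[150:300,100:400],None,fx=2.6,fy=2.6))
c=bot.capture('wrist');cv2.imwrite('pics/w1.png',c['img']);print(c['T_tool_cam'],c['fov_y'],c['cx'],c['cy'])
```

```text
{'time': 1.6, 'joint_positions': array([ 1.07451674e-01,  4.07122360e-01,  1.66801536e+00,  2.00526310e-04,
        1.06971876e+00, -1.52628611e+00]), 'dq': array([ 0.0125381 , -0.04518212,  0.01046817,  0.00250666,  0.01080299,
        0.00123399]), 'tau': array([-5.94027489e-01, -4.19996631e+01, -2.19134760e+01, -8.22345447e-02,
       -1.44771184e-01, -3.86666064e-02]), 'tool_pos': array([498.05561134, 130.62738588, 122.3012151 ]), 'tcp_rot': array([ 3.14156249, -0.00326841, -3.07874776]), 'contact_force': array([-0.54778652,  0.43197359, -0.08793215]), 'moment': array([0.01730928, 0.0466729 , 0.02583733]), 'grip_width': 0.6581269016677919}
[[-2.02274389e-04 -9.61562999e-01 -2.74584336e-01  7.27478434e+01]
 [ 9.99999574e-01  5.27381305e-05 -9.21339290e-04  1.75973488e+00]
 [ 9.00406836e-04 -2.74584406e-01  9.61562579e-01 -1.79818723e+02]
 [ 0.00000000e+00  0.00000000e+00  0.00000000e+00  1.00000000e+00]] 65.70646984690485 253.8608560403408 190.57863272018602
```

View pics/top1.png

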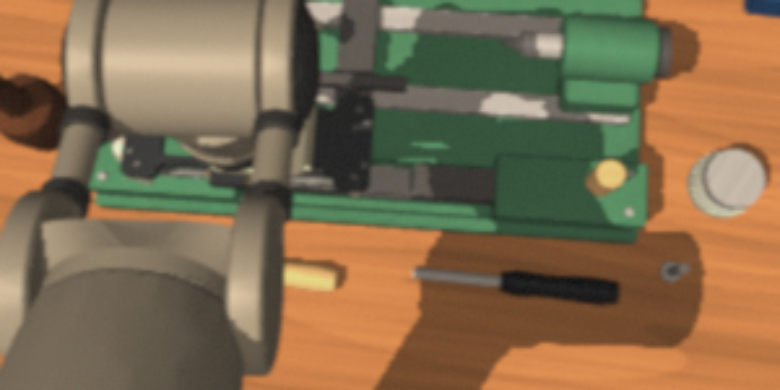

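View pics/w1.png

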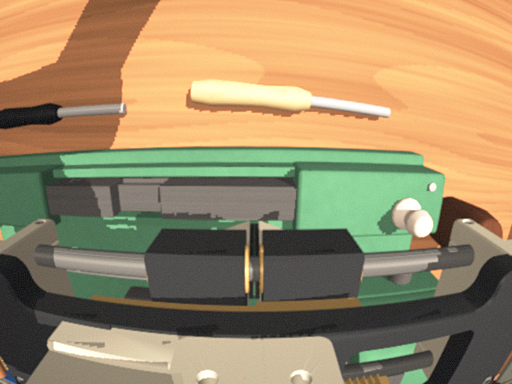

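The wrist view shows the closed fingertips at about (255,228), above the bar's headstock end. The notch is at about (118–162,195). I'll check the alignment with wrist depth.

```bash
cat >> h.py <<'E'
def W():
    from scipy.spatial.transform import Rotation as Ro
    o=bot.get_obs();c=bot.capture('wrist')
    f=192/np.tan(np.radians(c['fov_y']/2));u,v=np.meshgrid(np.arange(512.),np.arange(384.))
    x=u-c['cx'];y=v-c['cy'];r=np.hypot(x,y)+1e-9;th=r/f;z=c['range_z']
    k=np.tan(th)/r*z
    X=np.stack([x*k,y*k,z],-1);T=np.array(c['T_tool_cam'])
    X=X@T[:3,:3].T+T[:3,3]
    return X@Ro.from_euler('xyz',o['tcp_rot']).as_matrix().T+o['tool_pos'],c
E
python3 - <<'E'
from h import *
X,c=W();np.save('XW.npy',X)
for v in(190,200,210): print(v,[tuple(int(round(t)) for t in X[v,u]) for u in range(45,305,8)])
for u in(80,180,240): print(u,[tuple(int(round(t)) for t in X[v,u]) for v in range(165,228,2)])
E
```

```text
190 [(504, -72, 71), (504, -62, 70), (503, -52, 69), (503, -43, 69), (502, -33, 68), (501, -23, 69), (501, -14, 69), (501, -6, 68), (500, 3, 69), (504, 3, 52), (502, 14, 57), (502, 22, 56), (501, 30, 57), (501, 38, 57), (500, 46, 57), (496, 57, 69), (496, 65, 70), (496, 71, 68), (495, 78, 68), (495, 85, 68), (495, 92, 67), (494, 99, 70), (493, 105, 69), (493, 112, 69), (492, 118, 69), (492, 125, 68), (491, 132, 70), (491, 138, 69), (491, 145, 69), (491, 151, 68), (490, 158, 68), (490, 165, 68), (487, 170, 75)]
200 [(514, -72, 73), (514, -65, 69), (514, -54, 69), (513, -44, 68), (512, -35, 68), (511, -24, 69), (511, -16, 68), (510, -7, 68), (510, 2, 68), (513, 4, 56), (512, 13, 57), (512, 21, 55), (511, 30, 57), (511, 38, 57), (510, 46, 57), (506, 57, 68), (505, 64, 69), (504, 71, 70), (504, 78, 68), (503, 85, 70), (503, 92, 69), (503, 99, 68), (502, 105, 69), (502, 112, 69), (501, 119, 69), (501, 125, 69), (500, 132, 69), (500, 139, 69), (499, 145, 69), (499, 152, 68), (499, 159, 68), (425, 128, 304), (496, 171, 74)]
210 [(524, -74, 73), (525, -67, 68), (524, -56, 69), (523, -46, 69)
[... 1268 characters left out ...]
, (509, 70, 69), (511, 70, 68), (512, 70, 69), (515, 70, 68), (516, 70, 69), (518, 70, 69), (520, 70, 69), (528, 66, 53), (530, 66, 53), (532, 66, 53), (534, 66, 53), (547, 60, 28)]
240 [(476, 119, 48), (476, 119, 52), (478, 119, 53), (480, 120, 54), (482, 120, 53), (484, 120, 52), (489, 119, 39), (489, 120, 46), (489, 120, 52), (488, 120, 61), (489, 121, 67), (490, 121, 68), (492, 121, 67), (493, 121, 69), (495, 121, 68), (496, 121, 70), (498, 121, 69), (500, 121, 69), (502, 121, 69), (504, 121, 68), (505, 122, 69), (508, 122, 68), (509, 122, 68), (510, 122, 70), (512, 122, 69), (514, 122, 69), (516, 122, 68), (518, 122, 69), (526, 122, 53), (528, 122, 52), (489, 124, 152), (489, 125, 155)]
```

Wrist depth puts the bar centre about 2–3 mm further in x than the top camera does, so I'll use the average. Now I descend to just above the bar.

>>> servo_tool(
  angular=[
    [0,0,0],
    [0,0,0],
    [0,0,0],
    [0,0,0],
    [0,0,0],
    [0,0,0],
  ],
  slide=[
    [3,0,-15],
    [3,0,-30],
    [3,0,-38],
    [3,0,-44],
    [3,0,-46],
    [3,0,-46],
  ],
  grip=[-1,-1,-1,-1,-1,-1],
)

```text
time: 2.25
tool_pos: [501.5, 131.0, 77.7]
tcp_rot: [3.142, -0.0, -3.078]
contact_force: [-0.1, -0.4, 0.6]
grip_width: 0.6
```

>>> servo_tool(
  angular=[
    [0,0,0],
    [0,0,0],
    [0,0,0],
    [0,0,0],
    [0,0,0],
    [0,0,0],
  ],
  slide=[
    [0,0,-1],
    [0,0,-2],
    [0,0,-3],
    [0,0,-4],
    [0,0,-5],
    [0,0,-5],
  ],
  grip=[-1,-1,-1,-1,-1,-1],
)

```text
time: 2.75
tool_pos: [501.6, 130.9, 72.4]
tcp_rot: [3.142, -0.0, -3.078]
contact_force: [0.0, -0.0, 0.2]
grip_width: 0.5
```

>>> servo_tool(
  angular=[
    [0,0,0],
    [0,0,0],
    [0,0,0],
    [0,0,0],
  ],
  slide=[
    [0,0,-0.5],
    [0,0,-1],
    [0,0,-1.5],
    [0,0,-1.5],
  ],
  grip=[-1,-1,-1,-1],
)

```text
time: 3.08
tool_pos: [501.6, 130.9, 70.9]
tcp_rot: [3.141, -0.0, -3.078]
contact_force: [0.9, -0.1, 0.2]
grip_width: 0.4
```

>>> servo_tool(
  angular=[
    [0,0,0],
    [0,0,0],
    [0,0,0],
  ],
  slide=[
    [0,0,-0.4],
    [0,0,-0.8],
    [0,0,-0.8],
  ],
  grip=[-1,-1,-1],
)

```text
time: 3.33
tool_pos: [501.6, 130.9, 70.2]
tcp_rot: [3.142, -0.0, -3.078]
contact_force: [0.6, 0.2, 0.3]
grip_width: 0.6
```

>>> servo_tool(
  angular=[
    [0,0,0],
    [0,0,0],
    [0,0,0],
  ],
  slide=[
    [0,0,-0.3],
    [0,0,-0.6],
    [0,0,-0.6],
  ],
  grip=[-1,-1,-1],
)

```text
time: 3.58
tool_pos: [501.7, 130.9, 69.6]
tcp_rot: [3.142, 0.0, -3.078]
contact_force: [-1.0, 0.5, 0.8]
grip_width: 0.5
```

>>> servo_tool(
  angular=[
    [0,0,0],
    [0,0,0],
    [0,0,0],
  ],
  slide=[
    [0,0,-0.2],
    [0,0,-0.4],
    [0,0,-0.4],
  ],
  grip=[-1,-1,-1],
)

```text
time: 3.83
tool_pos: [501.7, 130.9, 69.2]
tcp_rot: [3.142, -0.0, -3.078]
contact_force: [-0.1, -0.1, -0.1]
grip_width: 0.7
```

>>> servo_tool(
  angular=[
    [0,0,0],
    [0,0,0],
    [0,0,0],
  ],
  slide=[
    [0,0,-0.2],
    [0,0,-0.4],
    [0,0,-0.4],
  ],
  grip=[-1,-1,-1],
)

```text
time: 4.08
tool_pos: [501.6, 131.0, 68.8]
tcp_rot: [3.141, -0.0, -3.078]
contact_force: [-0.0, 0.1, 0.3]
grip_width: 0.4
```

>>> servo_tool(
  angular=[
    [0,0,0],
    [0,0,0],
    [0,0,0],
  ],
  slide=[
    [0,0,-0.2],
    [0,0,-0.3],
    [0,0,-0.3],
  ],
  grip=[-1,-1,-1],
)

```text
time: 4.33
tool_pos: [501.7, 130.9, 68.5]
tcp_rot: [3.142, -0.0, -3.078]
contact_force: [0.4, -0.0, 0.1]
grip_width: 0.3
```

>>> servo_tool(
  angular=[
    [0,0,0],
    [0,0,0],
    [0,0,0],
  ],
  slide=[
    [0,0,-0.2],
    [0,0,-0.4],
    [0,0,-0.4],
  ],
  grip=[-1,-1,-1],
)

```text
time: 4.58
tool_pos: [501.6, 130.9, 68.1]
tcp_rot: [3.142, -0.0, -3.078]
contact_force: [0.2, -0.8, -0.5]
grip_width: 0.8
```

>>> servo_tool(
  angular=[
    [0,0,0],
    [0,0,0],
    [0,0,0],
  ],
  slide=[
    [0,0,-0.2],
    [0,0,-0.4],
    [0,0,-0.4],
  ],
  grip=[-1,-1,-1],
)

```text
time: 4.83
tool_pos: [501.6, 130.9, 67.7]
tcp_rot: [3.141, -0.0, -3.078]
contact_force: [0.7, 0.5, -0.2]
grip_width: 0.2
```

Run:
```python
from h import *
print(bot.get_obs()['contact_force'])
X,c=W();cv2.imwrite('pics/w2.png',c['img'])
c=bot.capture('scene');cv2.imwrite('pics/s2.png',cv2.resize(c['img'][140:330,150:400],None,fx=3,fy=3))
```

```text
[ 0.66254202  0.46984712 -0.15931338]
```

View pics/w2.png

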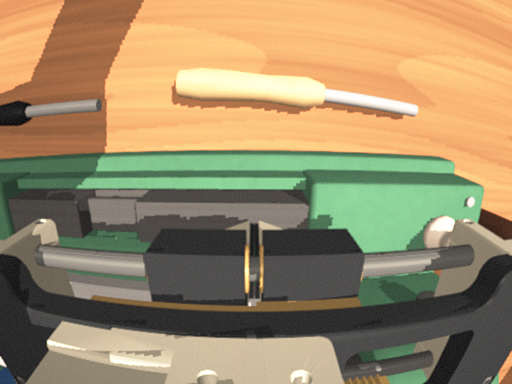

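View pics/s2.png

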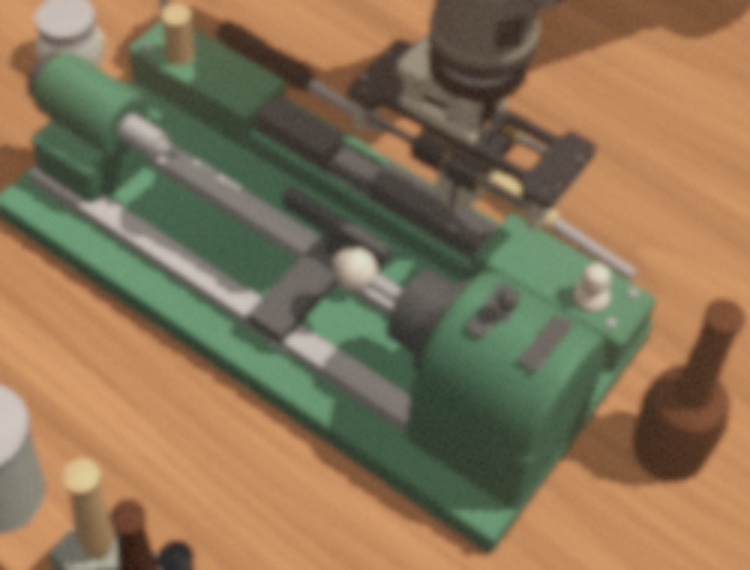

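The scene view shows the fingertips at or just above the bar, and there is still no force. I'll go on down in small steps.

>>> servo_tool(
  angular=[
    [0,0,0],
    [0,0,0],
    [0,0,0],
  ],
  slide=[
    [0,0,-0.3],
    [0,0,-0.5],
    [0,0,-0.5],
  ],
  grip=[-1,-1,-1],
)

```text
time: 5.18
tool_pos: [501.6, 130.9, 67.2]
tcp_rot: [3.141, -0.0, -3.078]
contact_force: [-0.1, -0.1, -1.4]
grip_width: 0.4
```

>>> servo_tool(
  angular=[
    [0,0,0],
    [0,0,0],
    [0,0,0],
  ],
  slide=[
    [0,0,-0.3],
    [0,0,-0.5],
    [0,0,-0.5],
  ],
  grip=[-1,-1,-1],
)

```text
time: 5.43
tool_pos: [501.6, 130.9, 66.7]
tcp_rot: [3.142, -0.0, -3.078]
contact_force: [-0.5, -0.5, -0.4]
grip_width: 0.8
```

>>> servo_tool(
  angular=[
    [0,0,0],
    [0,0,0],
    [0,0,0],
  ],
  slide=[
    [0,0,-0.3],
    [0,0,-0.5],
    [0,0,-0.5],
  ],
  grip=[-1,-1,-1],
)

```text
time: 5.68
tool_pos: [501.7, 130.9, 66.2]
tcp_rot: [3.142, -0.0, -3.078]
contact_force: [-0.3, 0.7, 0.4]
grip_width: 0.5
```

Run:
```python
from h import *
c=bot.capture('scene');cv2.imwrite('pics/s3.png',cv2.resize(c['img'][170:240,270:370],None,fx=8,fy=8,interpolation=cv2.INTER_CUBIC))
R,t=np.array(c['R']),np.array(c['t']);f=192/np.tan(np.radians(c['fov_y']/2))
for X in([501.6,130.9,66.2],[501.6,130.9,70],[501.6,149.9,70],[501.6,111.9,70],[511,130.9,70],[502,164,70]):
    p=R@X+t;u,v=f*p[0]/p[2]+c['cx'],f*p[1]/p[2]+c['cy'];print(X,(u-270)*8,(v-170)*8)
o=bot.get_obs();print(o['contact_force'],o['moment'],o['tau'])
c=bot.capture('wrist');cv2.imwrite('pics/w3.png',cv2.resize(c['img'][150:310,130:380],None,fx=3,fy=3,interpolation=cv2.INTER_CUBIC))
```

```text
[501.6, 130.9, 66.2] 249.55189150618617 331.97644780485257
[501.6, 130.9, 70] 250.58584568519655 324.82039808347736
[501.6, 149.9, 70] 298.39322012849334 356.46112083855405
[501.6, 111.9, 70] 203.3635367460165 293.5668937361229
[511, 130.9, 70] 232.65756195738368 342.65086833924966
[502, 164, 70] 333.5009890061856 380.969565099836
[ 0.60728161  0.38565509 -0.58456647] [0.05443408 0.01244422 0.03893068] [-7.50176514e-04 -4.52221334e+01 -1.93294913e+01 -2.64727988e-02
  8.00191239e-02 -4.24897212e-05]
```

View pics/s3.png

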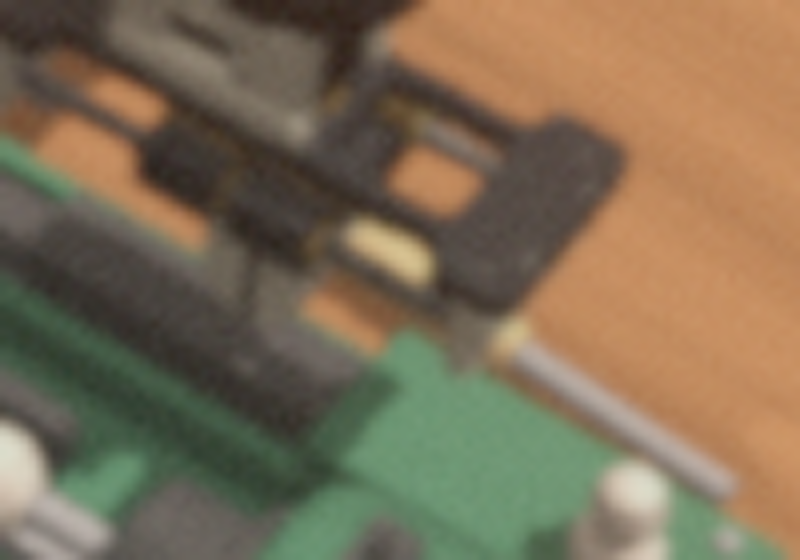

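View pics/w3.png

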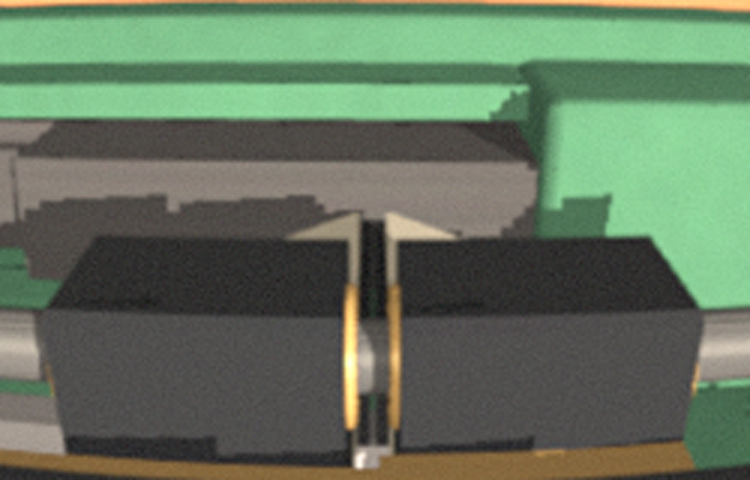

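>>> servo_tool(
  angular=[
    [0,0,0],
    [0,0,0],
    [0,0,0],
  ],
  slide=[
    [0,0,-0.3],
    [0,0,-0.5],
    [0,0,-0.5],
  ],
  grip=[-1,-1,-1],
)

```text
time: 6.03
tool_pos: [501.6, 130.9, 65.7]
tcp_rot: [3.142, -0.0, -3.078]
contact_force: [0.2, -0.3, -0.2]
grip_width: 0.8
```

>>> servo_tool(
  angular=[
    [0,0,0],
    [0,0,0],
    [0,0,0],
  ],
  slide=[
    [0,0,-0.3],
    [0,0,-0.5],
    [0,0,-0.5],
  ],
  grip=[-1,-1,-1],
)

```text
time: 6.28
tool_pos: [501.6, 130.9, 65.2]
tcp_rot: [3.141, -0.0, -3.078]
contact_force: [-0.1, -0.2, -0.2]
grip_width: 0.6
```

>>> servo_tool(
  angular=[
    [0,0,0],
    [0,0,0],
    [0,0,0],
  ],
  slide=[
    [0,0,-0.3],
    [0,0,-0.5],
    [0,0,-0.5],
  ],
  grip=[-1,-1,-1],
)

```text
time: 6.53
tool_pos: [501.7, 130.9, 64.7]
tcp_rot: [3.142, -0.0, -3.078]
contact_force: [-0.6, -0.6, 0.2]
grip_width: 0.4
```

Run:
```python
from h import *
X,c=W()
print(X[205:300:4,255].round(0).tolist())
print('row 228',[tuple(X[226,u].round(0)) for u in range(215,300,5)])
T=np.linalg.inv(np.array(c['T_tool_cam']));f=192/np.tan(np.radians(c['fov_y']/2))
for p in([0,0,0],[0,19,0],[0,-19,0],[9.5,0,0],[9.5,0,-19],[0,0,-19]):
    q=T[:3,:3]@p+T[:3,3];r=np.hypot(q[0],q[1]);th=np.arctan2(r,q[2]);print(p,c['cx']+f*th*q[0]/r,c['cy']+f*th*q[1]/r,q[2])
for u in(200,300):print([tuple(X[v,u].round(0)) for v in range(190,232,2)])
print(c['range_z'][220:232,240:270:2].round(0))
cv2.imwrite('pics/w4.png',cv2.resize(c['img'][190:260,200:310],None,fx=7,fy=7,interpolation=cv2.INTER_CUBIC))
```

```text
[[488.0, 132.0, 69.0], [491.0, 133.0, 68.0], [494.0, 133.0, 68.0], [496.0, 133.0, 69.0], [499.0, 133.0, 69.0], [493.0, 133.0, 89.0], [493.0, 133.0, 95.0], [493.0, 133.0, 100.0], [494.0, 133.0, 105.0], [494.0, 133.0, 108.0], [493.0, 133.0, 116.0], [493.0, 133.0, 119.0], [493.0, 133.0, 123.0], [472.0, 131.0, 166.0], [472.0, 131.0, 168.0], [473.0, 131.0, 169.0], [474.0, 131.0, 169.0], [475.0, 131.0, 170.0], [477.0, 131.0, 169.0], [479.0, 132.0, 168.0], [505.0, 133.0, 133.0], [506.0, 133.0, 133.0], [509.0, 134.0, 133.0], [512.0, 134.0, 132.0]]
row 228 [(np.float64(504.0), np.float64(108.0), np.float64(70.0)), (np.float64(504.0), np.float64(111.0), np.float64(69.0)), (np.float64(504.0), np.float64(114.0), np.float64(69.0)), (np.float64(504.0), np.float64(117.0), np.float64(68.0)), (np.float64(493.0), np.float64(122.0), np.float64(94.0)), (np.float64(492.0), np.float64(124.0), np.float64(95.0)), (np.float64(492.0), np.float64(127.0), np.float64(95.0)), (np.float64(493.0), np.float64(130.0), np.float64(91.0)), (np.float64(494.0), np.float64(133.0), np.float64(90.0)), (np.float64(492.0), np.
[... 3532 characters left out ...]
. 166. 188. 189. 190. 189. 166. 165. 166. 166. 165.
  188.]
 [164. 165. 164. 165. 164. 168. 168. 168. 168. 167. 164. 163. 164. 165.
  164.]
 [163. 164. 164. 163. 164. 167. 167. 167. 169. 168.   0. 163. 162. 163.
  164.]
 [161. 162. 161. 163. 162. 165. 165. 165. 165. 165. 162. 162. 161. 161.
  161.]
 [161. 160. 160. 161. 161. 164. 164. 164. 165. 164. 161. 160. 161. 160.
  160.]
 [158. 160. 160. 159. 158. 164. 163. 163. 164. 163. 158. 159. 159. 160.
  159.]
 [159. 158. 157. 158. 158. 163. 161. 161. 163. 161. 158. 157. 159. 158.
  158.]
 [ 94.  93.  93. 157. 157. 160. 161. 160. 160. 160. 157.  94.  94.  94.
   93.]
 [ 93.  93.  93. 155. 155. 159. 160. 159. 159. 159. 155.  94.  93.  93.
   93.]]
```

View pics/w4.png

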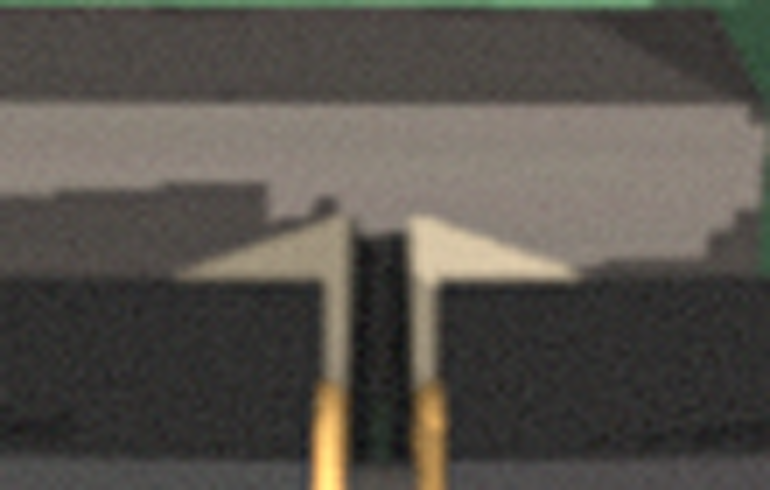

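The wrist depth suggests the visible finger ends are still about 20 mm above the bar, even though the TCP reads 64.7. I'll measure this with the scene depth.

Run:
```python
from h import *
c=bot.capture('scene')
f=192/np.tan(np.radians(c['fov_y']/2));u,v=np.meshgrid(np.arange(512),np.arange(384));z=c['range_z']
X=(np.stack([(u-c['cx'])/f*z,(v-c['cy'])/f*z,z],-1)-c['t'])@np.array(c['R'])
for uu in (297,299,301,303,305,307): print(uu,[(vv,*[int(round(t)) for t in X[vv,uu]]) for vv in range(196,220)])
X,c=W()
for uu in (245,249,260,263): print(uu,[(vv,*[int(round(t)) for t in X[vv,uu]]) for vv in range(218,232)])
```

```text
297 [(196, 536, 134, 164), (197, 534, 133, 158), (198, 511, 119, 121), (199, 514, 121, 121), (200, 513, 121, 116), (201, 513, 121, 112), (202, 514, 122, 111), (203, 514, 123, 106), (204, 514, 123, 103), (205, 514, 123, 99), (206, 512, 123, 93), (207, 497, 114, 66), (208, 502, 118, 70), (209, 501, 117, 65), (210, 506, 120, 68), (211, 508, 122, 67), (212, 510, 124, 67), (213, 514, 127, 69), (214, 517, 129, 69), (215, 519, 131, 69), (216, 516, 129, 59), (217, 517, 130, 58), (218, 518, 131, 54), (219, 517, 131, 50)]
299 [(196, 539, 141, 173), (197, 538, 141, 168), (198, 538, 142, 165), (199, 536, 140, 158), (200, 538, 142, 158), (201, 513, 127, 118), (202, 513, 127, 114), (203, 515, 129, 113), (204, 513, 128, 106), (205, 513, 129, 103), (206, 510, 128, 95), (207, 513, 130, 96), (208, 515, 131, 94), (209, 514, 131, 89), (210, 501, 124, 66), (211, 507, 127, 70), (212, 508, 128, 68), (213, 511, 131, 70), (214, 513, 132, 68), (215, 517, 135, 71), (216, 517, 135, 66), (217, 515, 135, 60), (218, 515, 135, 56), (219, 516, 136, 54)]
301 [(196, 537, 145, 175), (197, 537, 146, 171), (198, 536, 145
[... 2530 characters left out ...]
29, 128, 245), (228, 493, 129, 94), (229, 494, 129, 94), (230, 494, 129, 96), (231, 494, 129, 97)]
260 [(218, 497, 136, 68), (219, 497, 136, 69), (220, 498, 136, 69), (221, 492, 135, 87), (222, 492, 135, 88), (223, 491, 135, 91), (224, 492, 135, 91), (225, 492, 135, 93), (226, 491, 135, 95), (227, 492, 135, 96), (228, 491, 135, 98), (229, 492, 135, 98), (230, 492, 135, 100), (231, 491, 135, 102)]
263 [(218, 497, 138, 68), (219, 497, 138, 68), (220, 498, 138, 69), (221, 498, 138, 70), (222, 492, 137, 88), (223, 492, 137, 89), (224, 491, 137, 93), (225, 492, 137, 92), (226, 491, 137, 95), (227, 491, 137, 97), (228, 492, 137, 97), (229, 492, 137, 98), (230, 466, 133, 159), (231, 467, 133, 158)]
```

Both cameras agree that the fingertips end about 22 mm short of the reported TCP, at z ≈ 86.5, and they are wedge-shaped. Contact should come at a TCP z of about 48. I'll descend to a few mm above that, then creep.

>>> servo_tool(
  angular=[
    [0,0,0],
    [0,0,0],
    [0,0,0],
    [0,0,0],
    [0,0,0],
    [0,0,0],
  ],
  slide=[
    [0,0,-2.5],
    [0,0,-5],
    [0,0,-7.5],
    [0,0,-10],
    [0,0,-12],
    [0,0,-12],
  ],
  grip=[-1,-1,-1,-1,-1,-1],
)

```text
time: 7.18
tool_pos: [501.3, 130.9, 52.2]
tcp_rot: [3.142, -0.001, -3.078]
contact_force: [0.4, -0.1, 0.2]
grip_width: 0.6
```

>>> servo_tool(
  angular=[
    [0,0,0],
    [0,0,0],
    [0,0,0],
  ],
  slide=[
    [0,0,-0.5],
    [0,0,-1],
    [0,0,-1],
  ],
  grip=[-1,-1,-1],
)

```text
time: 7.43
tool_pos: [501.7, 130.9, 51.7]
tcp_rot: [3.142, 0.0, -3.078]
contact_force: [-0.6, -0.4, -0.1]
grip_width: 0.3
```

>>> servo_tool(
  angular=[
    [0,0,0],
    [0,0,0],
    [0,0,0],
  ],
  slide=[
    [0,0,-0.3],
    [0,0,-0.6],
    [0,0,-0.6],
  ],
  grip=[-1,-1,-1],
)

```text
time: 7.68
tool_pos: [501.7, 130.9, 51.2]
tcp_rot: [3.141, 0.0, -3.078]
contact_force: [0.9, -1.2, 0.2]
grip_width: 0.7
```

>>> servo_tool(
  angular=[
    [0,0,0],
    [0,0,0],
    [0,0,0],
  ],
  slide=[
    [0,0,-0.3],
    [0,0,-0.6],
    [0,0,-0.6],
  ],
  grip=[-1,-1,-1],
)

```text
time: 7.93
tool_pos: [501.6, 130.9, 50.5]
tcp_rot: [3.141, -0.0, -3.078]
contact_force: [0.2, -0.4, -0.2]
grip_width: 0.5
```

>>> servo_tool(
  angular=[
    [0,0,0],
    [0,0,0],
    [0,0,0],
  ],
  slide=[
    [0,0,-0.3],
    [0,0,-0.5],
    [0,0,-0.5],
  ],
  grip=[-1,-1,-1],
)

```text
time: 8.18
tool_pos: [501.7, 130.9, 50.0]
tcp_rot: [3.141, -0.0, -3.078]
contact_force: [0.0, -1.2, -0.2]
grip_width: 0.1
```

>>> servo_tool(
  angular=[
    [0,0,0],
    [0,0,0],
    [0,0,0],
  ],
  slide=[
    [0,0,-0.3],
    [0,0,-0.5],
    [0,0,-0.5],
  ],
  grip=[-1,-1,-1],
)

```text
time: 8.43
tool_pos: [501.6, 130.9, 49.5]
tcp_rot: [3.142, -0.0, -3.078]
contact_force: [-0.1, 0.4, -0.1]
grip_width: 0.7
```

>>> servo_tool(
  angular=[
    [0,0,0],
    [0,0,0],
    [0,0,0],
  ],
  slide=[
    [0,0,-0.3],
    [0,0,-0.5],
    [0,0,-0.5],
  ],
  grip=[-1,-1,-1],
)

```text
time: 8.68
tool_pos: [501.7, 130.9, 49.0]
tcp_rot: [3.142, -0.0, -3.078]
contact_force: [-0.2, -0.2, -0.4]
grip_width: 0.2
```

>>> servo_tool(
  angular=[
    [0,0,0],
    [0,0,0],
    [0,0,0],
  ],
  slide=[
    [0,0,-0.3],
    [0,0,-0.5],
    [0,0,-0.5],
  ],
  grip=[-1,-1,-1],
)

```text
time: 8.93
tool_pos: [501.6, 130.9, 48.5]
tcp_rot: [3.142, -0.0, -3.078]
contact_force: [1.5, -0.1, 0.5]
grip_width: 0.5
```

>>> servo_tool(
  angular=[
    [0,0,0],
    [0,0,0],
    [0,0,0],
  ],
  slide=[
    [0,0,-0.3],
    [0,0,-0.5],
    [0,0,-0.5],
  ],
  grip=[-1,-1,-1],
)

```text
time: 9.18
tool_pos: [501.6, 130.9, 48.0]
tcp_rot: [3.142, -0.0, -3.078]
contact_force: [0.2, -0.6, -0.1]
grip_width: 0.3
```

>>> servo_tool(
  angular=[
    [0,0,0],
    [0,0,0],
    [0,0,0],
  ],
  slide=[
    [0,0,-0.3],
    [0,0,-0.5],
    [0,0,-0.5],
  ],
  grip=[-1,-1,-1],
)

```text
time: 9.43
tool_pos: [501.6, 130.9, 47.5]
tcp_rot: [3.142, -0.0, -3.078]
contact_force: [0.6, 0.3, -0.1]
grip_width: 0.6
```

Run:
```python
from h import *
print(bot.get_obs()['contact_force'])
X,c=W()
for uu in (249,260): print(uu,[(vv,*[int(round(t)) for t in X[vv,uu]]) for vv in range(214,230)])
cv2.imwrite('pics/w5.png',cv2.resize(c['img'][190:260,200:310],None,fx=7,fy=7,interpolation=cv2.INTER_CUBIC))
c=bot.capture('scene')
f=192/np.tan(np.radians(c['fov_y']/2));u,v=np.meshgrid(np.arange(512),np.arange(384));z=c['range_z']
X=(np.stack([(u-c['cx'])/f*z,(v-c['cy'])/f*z,z],-1)-c['t'])@np.array(c['R'])
for uu in (299,301,303): print(uu,[(vv,*[int(round(t)) for t in X[vv,uu]]) for vv in range(204,220)])
```

```text
[ 0.57502883  0.30075498 -0.09928004]
249 [(214, 488, 129, 68), (215, 488, 129, 69), (216, 489, 129, 69), (217, 490, 129, 69), (218, 491, 129, 69), (219, 491, 129, 70), (220, 492, 129, 68), (221, 492, 129, 69), (222, 492, 129, 72), (223, 492, 129, 72), (224, 493, 129, 72), (225, 493, 129, 72), (226, 493, 129, 74), (227, 494, 129, 74), (228, 494, 129, 75), (229, 494, 129, 78)]
260 [(214, 488, 135, 67), (215, 488, 135, 69), (216, 489, 135, 68), (217, 490, 135, 69), (218, 490, 135, 68), (219, 491, 135, 68), (220, 492, 135, 68), (221, 491, 135, 70), (222, 491, 135, 72), (223, 492, 135, 73), (224, 492, 135, 74), (225, 492, 135, 75), (226, 491, 135, 77), (227, 491, 135, 79), (228, 491, 135, 80), (229, 492, 135, 81)]
299 [(204, 538, 144, 144), (205, 514, 129, 104), (206, 514, 130, 100), (207, 512, 129, 94), (208, 514, 131, 94), (209, 514, 131, 89), (210, 512, 130, 82), (211, 513, 131, 80), (212, 511, 130, 73), (213, 513, 132, 73), (214, 513, 132, 69), (215, 514, 134, 67), (216, 515, 135, 64), (217, 516, 135, 61), (218, 516, 136, 58), (219, 515, 136, 52)]
301 [(204, 537, 149, 147), (205, 537, 149, 144), (206, 538, 150, 141), (207, 513, 135, 100), (208, 512, 135, 94), (209, 510, 134, 88), (210, 514, 137, 91), (211, 512, 136, 84), (212, 511, 136, 77), (213, 513, 138, 78), (214, 513, 138, 73), (215, 512, 138, 69), (216, 514, 139, 67), (217, 519, 143, 72), (218, 518, 143, 66), (219, 518, 143, 61)]
303 [(204, 536, 153, 149), (205, 535, 153, 145), (206, 538, 155, 146), (207, 538, 155, 142), (208, 511, 140, 98), (209, 512, 141, 96), (210, 512, 142, 93), (211, 512, 142, 88), (212, 510, 141, 81), (213, 511, 142, 79), (214, 510, 142, 73), (215, 508, 141, 67), (216, 512, 144, 70), (217, 513, 145, 68), (218, 515, 147, 67), (219, 516, 148, 65)]
```

View pics/w5.png

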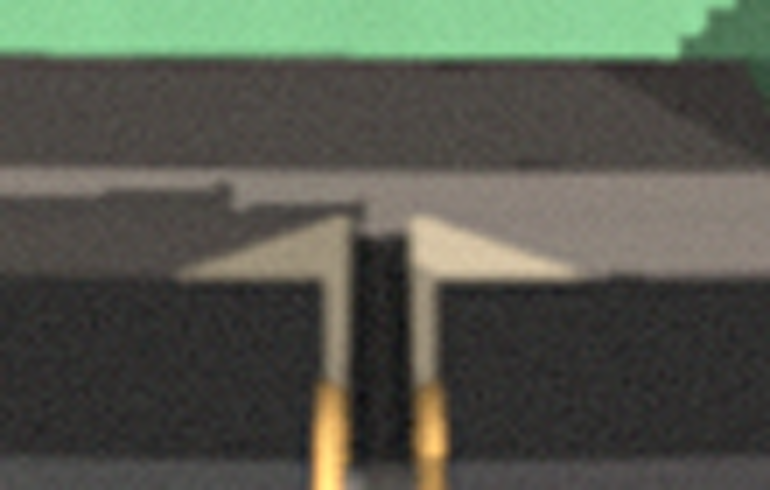

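The tip is now about 1 mm above the bar. I'll keep creeping.

>>> servo_tool(
  angular=[
    [0,0,0],
    [0,0,0],
    [0,0,0],
  ],
  slide=[
    [0,0,-0.2],
    [0,0,-0.4],
    [0,0,-0.4],
  ],
  grip=[-1,-1,-1],
)

```text
time: 9.78
tool_pos: [501.7, 130.9, 47.1]
tcp_rot: [3.142, -0.0, -3.078]
contact_force: [-0.1, 0.2, -0.4]
grip_width: 0.2
```

>>> servo_tool(
  angular=[
    [0,0,0],
    [0,0,0],
    [0,0,0],
  ],
  slide=[
    [0,0,-0.2],
    [0,0,-0.4],
    [0,0,-0.4],
  ],
  grip=[-1,-1,-1],
)

```text
time: 10.03
tool_pos: [501.7, 130.9, 47.1]
tcp_rot: [3.142, 0.0, -3.078]
contact_force: [-1.6, -0.1, 3.7]
grip_width: 0.3
```

>>> servo_tool(
  angular=[
    [0,0,0],
    [0,0,0],
    [0,0,0],
  ],
  slide=[
    [0,0,-0.2],
    [0,0,-0.4],
    [0,0,-0.4],
  ],
  grip=[-1,-1,-1],
)

```text
time: 10.28
tool_pos: [501.7, 131.0, 47.0]
tcp_rot: [3.142, 0.0, -3.078]
contact_force: [-2.8, -0.7, 8.4]
grip_width: 0.4
```

Contact came at TCP z ≈ 47.1, with a stiffness of about 12 N/mm. I now sweep along -y in touch, following the bar's slope.

>>> servo_tool(
  angular=[
    [0,0,0],
    [0,0,0],
    [0,0,0],
    [0,0,0],
    [0,0,0],
    [0,0,0],
    [0,0,0],
    [0,0,0],
  ],
  slide=[
    [0.1,-2,0],
    [0.2,-4,0],
    [0.3,-6,0],
    [0.5,-8,0],
    [0.6,-10,0],
    [0.7,-12,0],
    [0.8,-14,0],
    [0.9,-16,0],
  ],
  grip=[-1,-1,-1,-1,-1,-1,-1,-1],
)

```text
time: 10.95
tool_pos: [503.5, 115.8, 47.0]
tcp_rot: [3.14, 0.002, -3.078]
contact_force: [0.1, 3.7, 6.1]
grip_width: 0.7
```

>>> servo_tool(
  angular=[
    [0,0,0],
    [0,0,0],
    [0,0,0],
    [0,0,0],
    [0,0,0],
    [0,0,0],
    [0,0,0],
    [0,0,0],
  ],
  slide=[
    [0.1,-2,0],
    [0.2,-4,0],
    [0.3,-6,0],
    [0.5,-8,0],
    [0.6,-10,0],
    [0.7,-12,0],
    [0.8,-14,0],
    [0.9,-16,0],
  ],
  grip=[-1,-1,-1,-1,-1,-1,-1,-1],
)

```text
time: 11.62
tool_pos: [504.4, 99.8, 47.1]
tcp_rot: [3.14, 0.002, -3.078]
contact_force: [0.3, 4.8, 5.1]
grip_width: 0.7
```

>>> servo_tool(
  angular=[
    [0,0,0],
    [0,0,0],
    [0,0,0],
    [0,0,0],
    [0,0,0],
    [0,0,0],
    [0,0,0],
    [0,0,0],
  ],
  slide=[
    [0.1,-2,0],
    [0.2,-4,0],
    [0.3,-6,0],
    [0.5,-8,0],
    [0.6,-10,0],
    [0.7,-12,0],
    [0.8,-14,0],
    [0.9,-16,0],
  ],
  grip=[-1,-1,-1,-1,-1,-1,-1,-1],
)

```text
time: 12.28
tool_pos: [505.3, 83.8, 47.1]
tcp_rot: [3.14, 0.002, -3.078]
contact_force: [-1.0, 4.4, 4.9]
grip_width: 0.6
```

>>> servo_tool(
  angular=[
    [0,0,0],
    [0,0,0],
    [0,0,0],
    [0,0,0],
    [0,0,0],
    [0,0,0],
    [0,0,0],
    [0,0,0],
  ],
  slide=[
    [0.1,-2,0],
    [0.2,-4,0],
    [0.3,-6,0],
    [0.5,-8,0],
    [0.6,-10,0],
    [0.7,-12,0],
    [0.8,-14,0],
    [0.9,-16,0],
  ],
  grip=[-1,-1,-1,-1,-1,-1,-1,-1],
)

```text
time: 12.95
tool_pos: [506.1, 67.8, 47.1]
tcp_rot: [3.14, 0.002, -3.078]
contact_force: [0.3, 4.8, 5.8]
grip_width: 0.4
```

>>> servo_tool(
  angular=[
    [0,0,0],
    [0,0,0],
    [0,0,0],
    [0,0,0],
    [0,0,0],
  ],
  slide=[
    [0.1,-2,0],
    [0.2,-4,0],
    [0.3,-6,0],
    [0.5,-8,0],
    [0.6,-10,0],
  ],
  grip=[-1,-1,-1,-1,-1],
)

```text
time: 13.37
tool_pos: [506.7, 57.8, 47.1]
tcp_rot: [3.14, 0.002, -3.078]
contact_force: [-0.0, 4.7, 6.7]
grip_width: 0.2
```

>>> servo_tool(
  angular=[
    [0,0,0],
    [0,0,0],
    [0,0,0],
    [0,0,0],
  ],
  slide=[
    [0.1,-2,0],
    [0.2,-4,0],
    [0.3,-6,0],
    [0.3,-6,0],
  ],
  grip=[-1,-1,-1,-1],
)

```text
time: 13.7
tool_pos: [507.0, 51.4, 47.0]
tcp_rot: [3.141, 0.002, -3.078]
contact_force: [-0.1, 2.3, 6.1]
grip_width: 0.7
```

Still on the bar at y = 51.4, so I continue in finer steps.

>>> servo_tool(
  angular=[
    [0,0,0],
    [0,0,0],
    [0,0,0],
  ],
  slide=[
    [0.1,-2,0],
    [0.2,-4,0],
    [0.2,-4,0],
  ],
  grip=[-1,-1,-1],
)

```text
time: 13.95
tool_pos: [507.0, 47.0, 46.7]
tcp_rot: [3.141, 0.001, -3.078]
contact_force: [0.8, -0.4, 3.3]
grip_width: 0.5
```

>>> servo_tool(
  angular=[
    [0,0,0],
    [0,0,0],
    [0,0,0],
  ],
  slide=[
    [0.1,-2,0],
    [0.2,-4,0],
    [0.2,-4,0],
  ],
  grip=[-1,-1,-1],
)

```text
time: 14.2
tool_pos: [506.2, 42.5, 46.0]
tcp_rot: [-3.141, -0.001, -3.078]
contact_force: [0.2, -0.4, 1.5]
grip_width: 0.4
```

>>> servo_tool(
  angular=[
    [0,0,0],
    [0,0,0],
    [0,0,0],
  ],
  slide=[
    [0.1,-2,0],
    [0.2,-4,0],
    [0.2,-4,0],
  ],
  grip=[-1,-1,-1],
)

```text
time: 14.45
tool_pos: [506.7, 38.5, 46.2]
tcp_rot: [-3.142, -0.0, -3.078]
contact_force: [0.3, -0.7, -1.2]
grip_width: 0.2
```

The force vanished and z dropped at y ≈ 47–43. That puts the notch edge at y ≈ 50 and its middle at about 25.5, matching the images. I move over the middle and lower towards the key.

>>> servo_tool(
  angular=[
    [0,0,0],
    [0,0,0],
    [0,0,0],
    [0,0,0],
    [0,0,0],
    [0,0,0],
  ],
  slide=[
    [0.1,-2,0],
    [0.2,-4.5,0],
    [0.4,-7,0],
    [0.5,-9.5,0],
    [0.7,-12.5,0],
    [0.7,-12.5,0],
  ],
  grip=[-1,-1,-1,-1,-1,-1],
)

```text
time: 14.95
tool_pos: [507.6, 25.9, 46.3]
tcp_rot: [-3.142, 0.0, -3.078]
contact_force: [-0.5, 0.8, -0.2]
grip_width: 0.4
```

>>> servo_tool(
  angular=[
    [0,0,0],
    [0,0,0],
    [0,0,0],
    [0,0,0],
    [0,0,0],
    [0,0,0],
    [0,0,0],
  ],
  slide=[
    [0,0,-1.5],
    [0,0,-3],
    [0,0,-4.5],
    [0,0,-6],
    [0,0,-7.5],
    [0,0,-9],
    [0,0,-9],
  ],
  grip=[-1,-1,-1,-1,-1,-1,-1],
)

```text
time: 15.53
tool_pos: [507.2, 26.5, 37.0]
tcp_rot: [3.141, -0.001, -3.078]
contact_force: [0.0, 0.3, -0.5]
grip_width: 0.6
```

Run:
```python
from h import *
print(bot.get_obs()['contact_force'])
X,c=W()
cv2.imwrite('pics/w6.png',cv2.resize(c['img'][150:310,130:380],None,fx=3,fy=3,interpolation=cv2.INTER_CUBIC))
```

```text
[ 0.02731972  0.26159287 -0.50149214]
```

View pics/w6.png

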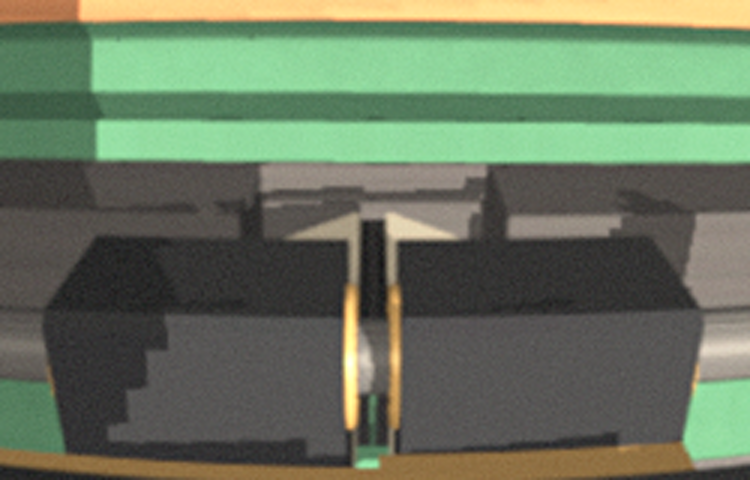

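The wrist picture shows the tip (x≈373) centred over the key (x 260–485). Now I press.

>>> servo_tool(
  angular=[
    [0,0,0],
    [0,0,0],
    [0,0,0],
    [0,0,0],
    [0,0,0],
    [0,0,0],
    [0,0,0],
  ],
  slide=[
    [0,0,-1],
    [0,0,-2],
    [0,0,-3],
    [0,0,-4],
    [0,0,-5],
    [0,0,-6],
    [0,0,-6],
  ],
  grip=[-1,-1,-1,-1,-1,-1,-1],
)

```text
time: 16.17
tool_pos: [507.6, 26.4, 31.3]
tcp_rot: [3.142, 0.0, -3.078]
contact_force: [0.3, 0.4, 3.0]
grip_width: 1.0
```

>>> servo_tool(
  angular=[
    [0,0,0],
    [0,0,0],
    [0,0,0],
    [0,0,0],
    [0,0,0],
  ],
  slide=[
    [0,0,-1],
    [0,0,-2],
    [0,0,-3],
    [0,0,-3],
    [0,0,-3],
  ],
  grip=[-1,-1,-1,-1,-1],
)

```text
time: 16.58
tool_pos: [507.6, 26.4, 28.4]
tcp_rot: [3.142, 0.0, -3.078]
contact_force: [0.3, 0.6, 4.5]
grip_width: 0.4
```

>>> servo_tool(
  angular=[
    [0,0,0],
    [0,0,0],
    [0,0,0],
    [0,0,0],
  ],
  slide=[
    [0,0,-0.5],
    [0,0,-1],
    [0,0,-1.2],
    [0,0,-1.2],
  ],
  grip=[-1,-1,-1,-1],
)

```text
time: 16.92
tool_pos: [507.5, 26.4, 27.2]
tcp_rot: [3.142, 0.0, -3.078]
contact_force: [-0.2, 1.1, 3.9]
grip_width: 0.7
```

>>> servo_tool(
  angular=[
    [0,0,0],
    [0,0,0],
    [0,0,0],
    [0,0,0],
  ],
  slide=[
    [0,0,-0.4],
    [0,0,-0.8],
    [0,0,-0.8],
    [0,0,-0.8],
  ],
  grip=[-1,-1,-1,-1],
)

```text
time: 17.25
tool_pos: [507.6, 26.4, 27.0]
tcp_rot: [-3.142, 0.001, -3.078]
contact_force: [-2.1, 0.5, 10.1]
grip_width: 0.8
```

The key bottomed at z = 27.0, 20 mm below the bar's top, and the force has jumped to 10 N. I hold, check and hand in.

>>> servo_tool(
  angular=[
    [0,0,0],
    [0,0,0],
    [0,0,0],
    [0,0,0],
    [0,0,0],
    [0,0,0],
  ],
  slide=[
    [0,0,0],
    [0,0,0],
    [0,0,0],
    [0,0,0],
    [0,0,0],
    [0,0,0],
  ],
  grip=[-1,-1,-1,-1,-1,-1],
)

```text
time: 17.75
tool_pos: [507.6, 26.5, 27.0]
tcp_rot: [3.142, 0.001, -3.078]
contact_force: [-1.9, -0.1, 10.3]
grip_width: 0.5
```

Run:
```python
from h import *
o=bot.get_obs();print(o['time'],o['tool_pos'],o['contact_force'])
c=bot.capture('scene');cv2.imwrite('pics/sEnd.png',cv2.resize(c['img'],(800,600)))
bot.close_job()
```

```text
17.75 [507.59356195  26.45555683  26.95425855] [-1.89736176 -0.1019631  10.27989715]
the job is handed in; nothing more can be done
```

View pics/sEnd.png

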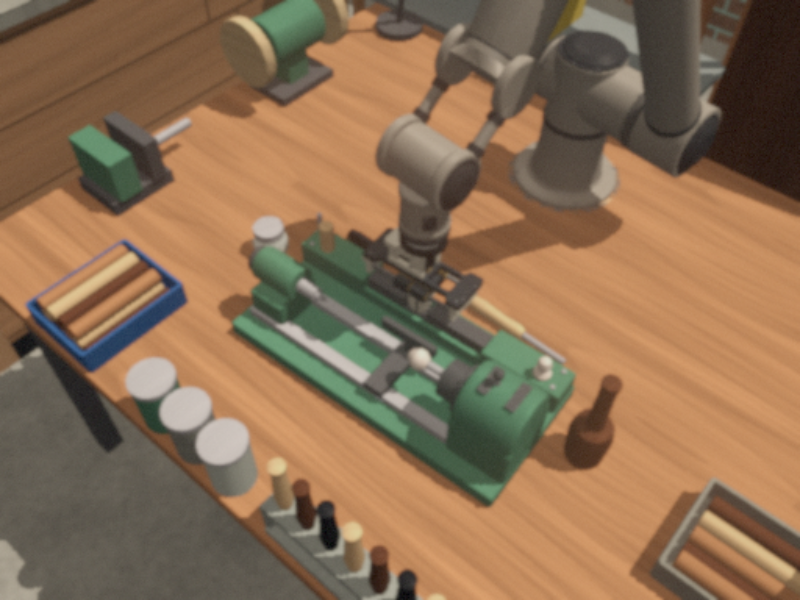

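The spindle-lock key is pressed fully down, and I handed the job in at about 17.8 s with the closed fingers still holding it.

- **Touch and sweep:** I touched the bar about 35 mm from the headstock-end cover. I swept it in contact towards the tail end with 5–8 N of downward force. The force vanished at y ≈ 47–43, which is the notch edge and agrees with where the cameras put it.
- **Press:** the final height is 20 mm below the bar's contact height, which is the key's 12 mm recess plus its full 8 mm stroke. The force then rose from about 4 to 10 N, so the key is on its stop. The hold was steady at 10.3 N.
- **Loose things:** by eye, all those visible in the last picture are where they stood. The black gouge and the bolt were mostly hidden by the arm or small in the view, so I could not fully check them. I felt no contact with anything besides the lathe.
- **Disagreement:** the fingertips end about 22 mm short of the reported tool tip. I saw no force at the expected height, measured the gap with the cameras, and from there went by touch. The two cameras also differed by about 2–3 mm on where the bar lies across its width, so I used the average.

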